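Dock the reader's lamp and show the red-capped vial to the reader

ROBOT

A 6-joint arm with a two-finger parallel gripper is mounted at the origin on the work surface. World frame = base frame: x ahead of the robot, y to its left, z up, the work surface at z = 0. Lengths are in m, angles in degrees, forces in N, time in s.
With the tool pointing down it reaches from about 0.25 to 0.725 m from the base axis. Payload 9.7 kg.
Tool frame: the origin (TCP) lies midway between the tips of the shut fingers; the grasp point (between the pads) lies 19 mm behind it; z points along the fingers, y is the line along which they close (so a half turn about z gives the same grasp; the last joint's range is limited). The gripper opens to 85 mm and grips with 20 to 120 N. Pads are 22 mm wide; open, the fingers measure 114 mm over their backs; the gripper's body (76 mm by 85 mm) begins 54 mm behind the grasp point. The pads swing forward as they close: fully open they stand 13 mm farther back than shut.
Start: joints at [68.067, 4.979, 10.078, 95.1, 0, 90], TCP at [0.205, 0.51, 0.231] pointing down, gripper open.
Joint ranges: [-179.16, 179.16], [-48.56, 103.87], [-65.8, 70.77], [-126.05, 130.52], [-82.76, 87.17], [-180, 180]. Speed limits (degrees/s): [127.2, 127.2, 147.25, 180, 180, 180].

INTERFACE

Orientations are given as [roll, pitch, yaw] about the fixed x, y, z axes, in that order (R = Rz(yaw) Ry(pitch) Rx(roll)).
In Python, from workcell import * gives the robot as it stands.
- The arm moves only by the tool servo_tool, never from a script. Its argument "moves" is a list of rows, each a list of 4 numbers: the shift along the world's x, y, z in fractions of the full range, 1 being 80 cm, then the turn about the world's z in fractions of the full range, 1 being pi/2 rad. A call has 1 to 20 rows; each row is the pose to reach, as a shift and turn from the pose commanded when the call began; what a row does not reach only later rows make up. A row lasts 1/12 s, in which the tool goes at most 41.7 mm and 7.16 degrees, less where a joint would pass 70% of its speed; a pose out of reach is approached as far as the arm can. No shift or turn number may pass 1 either way. A call with a gripper value outside its range is refused whole. "claw" is the closure, from 0 (fully open) to 1 (shut), set as the call begins (left out, the last holds). The fingers move at their own pace and stop on an object; "force" is the grip in N (left out, the last holds). Time passes only in rows, so rows that repeat a pose let the fingers close. It gives the time, the measured TCP pose, the force, the opening and the grip force at its end, in the units of the state.
- get_obs(): the state, without advancing time (a new reading comes with each control period).
- camera(name): name is "side" or "top" or "wrist"; returns the picture (480x640x3 uint8, red, green, blue); there is no depth.
- get_calibration(name): a dict with "fx", "fy", "cx", "cy" (pixels), "rvec" (rotation vector, rad) and "tvec" (3), from world to camera coordinates, as OpenCV has them; the wrist camera has in their place "tool_from_camera" (4x4, takes a point from camera to tool coordinates, whose origin is the TCP and whose axes are the flange's). Camera axes: x right, y down, z forward; pixel columns grow to the right and rows downward; lengths in m; the calibration is good to about 2 mm. A picture is of the moment at which its call begins: read the wrist's pose just before it. get_calibration takes no time and is no camera call.
- job_done(): hands the job in; it is judged then, once.
The state is a dict: "time": time; "q": joint angles; "qd": joint speeds; "joint_efforts": joint torques, N m; "ee_pos": TCP position; "tcp_rot": TCP orientation; "wrist_force": force on the tool from outside, world axes, zero at the start; "torque": the same for the moment, N m; "opening": finger opening in m; "grasp_force": force on a finger pad.
Only numpy, scipy, OpenCV 4.12 (cv2) and the standard library are available. Lean on these libraries where they do the work, as an engineer would, in place of code of your own. Each camera call takes 0.05 s, during which the arm holds its last target. There are 200 camera calls.

TASK

First close the gap between the vial reader and its loose teal lamp module: set the lamp flush against the reader's side with its front in line with the reader's front, standing on the table, and let go of it. Then take the red-capped vial out of the sample changer and hold it in the air in front of the reader's sloping window, base towards the window and 50 mm from its centre, the vial's axis along the window's line of view (leaning 30 degrees, cap away from the window). Finish while still holding it there, still and touching nothing but the gripper; leave the other vials in their cups and the other things where they are.

Things in the scene. Friction and masses are not known exactly. Their poses are not given: they have to be found in the camera images.
- lamp: Loose teal lamp module, a block 60 (x) by 90 (y) by 60 mm tall with a pale light panel on top, about 0.35 kg, on the table a few cm off the reader's -y side. Origin: centre of its underside. Its +y end face (brass contact) belongs against the reader's -y side; docked, its origin is at x = 0, y = -90 mm in the reader's frame, axes alike.
- reader: Fixed vial reader: white block 60 (x) by 90 (y) by 56 mm tall under a teal head, also 90 mm wide, top edge 105 mm above the table. Its sides are flat and upright, at y = +45 and -45 mm. Its front is -x, facing the robot but turned up to 0.3 rad. Origin: centre of its underside; z up.
- reader_window: The reader's round window (white ring 52 mm across, black disc, blue lens) on the head's sloping top. Origin: its centre, at x = -10, z = 87 mm in the reader's frame. Its z axis is the line of view, out of the window: up and towards the reader's front, 30 degrees from vertical. Its y axis is the reader's y.
- reader_focus (a point): Point on the line of view 50 mm out of the window's centre, in the air above the reader: the centre of the vial's base belongs here.
- red_vial: The vial to show: amber glass with a paper band and a RED cap. 22 mm diameter up to 56 mm above its base, cap 21 mm diameter, 75 mm tall in all, about 0.03 kg. Origin: centre of its base; z points to its cap. It stands in one of the changer's cups with 1.5 mm play all round; the cup hides its lowest 22 mm.
- changer: Fixed white sample changer, 256 mm across; its turntable (fixed, top 70 mm above the table) bears ten grey open cups, 31 mm outside, 25 mm inside, 22 mm deep, on a circle of 95 mm radius, 36 degrees apart, round a low hub (66 mm across, top at 80 mm). A teal tower 237 mm tall stands on its +y side, 170 mm and more from the axis. Origin: on the axis at table height.
- white_vial: Bystander: vial like the red one but with a white cap, in another cup; origin: centre of its base. Leave it in its cup.
- blue_vial: Bystander: vial like the red one but with a blue cap, in another cup; origin: centre of its base. Leave it in its cup.
- silver_vial: Bystander: vial like the red one but with a bare silver cap, in another cup; origin: centre of its base. Leave it in its cup.
- green_vial: Bystander: vial like the red one but with a green cap, in another cup; origin: centre of its base. Leave it in its cup.
- sieve_jar: Sand-coloured jar of drying beads with a teal cap, 70 mm across, 130 mm tall. Bystander on the table; origin: centre of its underside.
- reagent: Amber reagent bottle with a teal cap, 60 mm across, 150 mm tall. Bystander on the table; origin: centre of its underside.
- beaker: White open cup, 64 mm across, 70 mm tall. Bystander on the table; origin: centre of its underside.
- spatula: Steel spatula with a handle, 170 mm long, lying flat. Bystander on the table; origin: on the table under its middle.
There are look-alikes about, which are no part of the job. What is shaped like the reader but purple is not meant.

How it is judged (in metres and radians):
On the way, in this order (a step that is already met when the one before it is completed fails the run):
1. the lamp module stands flush against the reader, in line with it, and is let go (y of lamp in the frame of reader between -0.093 and -0.087 m and x of lamp in the frame of reader between -0.01 and 0.01 m and angle between the x axis of lamp and the x axis of reader, either way round below 0.06 rad and height (world z) of lamp below 0.004 m and angle between lamp's own z axis and vertical below 0.05 rad and contact force between lamp and the fingers below 0.2 N and linear speed of lamp below 0.01 m/s), for 0.2 s.
2. the red-capped vial is lifted clear of its cup (z of red_vial in the frame of changer above 0.1 m and contact force between red_vial and the fingers above 0.5 N), for 0.1 s.
At the end, for the whole second after the job is handed in: Lamp released, flush on the reader (gap < 3 mm, in line within 10 mm, 0.06 rad). Red vial held still by the fingers alone: base 38-62 mm out from the window, within 10 mm of the line of view, axis within 0.15 rad, cap away. Other vials moved < 12 mm, other things < 25 mm (all of step 1 and x of red_vial in the frame of reader_window between -0.01 and 0.01 m and y of red_vial in the frame of reader_window between -0.01 and 0.01 m and z of red_vial in the frame of reader_window between 0.038 and 0.062 m and angle between the z axis of red_vial and the z axis of reader_window, either way round below 0.15 rad and angle between red_vial's own z axis and vertical below 1 rad and contact force between red_vial and the fingers above 1 N and contact force between red_vial and reader below 0.1 N and contact force between red_vial and lamp below 0.1 N and contact force between red_vial and changer below 0.1 N and linear speed of red_vial below 0.015 m/s and angular speed of red_vial below 0.15 rad/s); the arm keeps its last pose, push and grip.
It fails at once if another vial is shifted, knocked or taken out of its cup (distance of any of white_vial, blue_vial, silver_vial, green_vial from where it was at the start of the episode above 0.012 m).
It fails at once if a bystander on the table is pushed about (distance of any of sieve_jar, reagent, beaker, spatula from where it was at the start of the episode above 0.025 m).
It also fails if it takes over 45 s, if anything falls off the work surface, if the arm or the gripper's body presses on something with over 40 N, if the wrist force passes 120 N, or if a joint passes its speed limit or range.

## Working session

There is one attempt and no reset: what is moved stays moved. The work goes in short steps, Python scripts to look and compute and a tool call to move; the robot and the scene stay as the last step left them, time stands still between calls to the robot, and variables do not carry over. Pictures are saved under pics/ and viewed, at most 10 in all, crops included, and the job is handed in when it is done.

Besides the shell and the picture viewer there is one more tool, called as name([rows], argument=value, ...), one row to a line, values as JSON. servo_tool: Moves the arm, as the interface text tells. Its arguments: {"type":"object","properties":{"moves":{"type":"array","items":{"type":"array","items":{"type":"number"}}},"claw":{"type":"number"},"force":{"type":"number"}},"required":["moves"]}

```bash
ls; mkdir -p pics; python3 - <<'E'
from workcell import *
import cv2,numpy as np
o=get_obs();print({k:np.round(v,3).tolist() for k,v in o.items()})
for n in ("side","top"):
    cv2.imwrite(f"pics/{n}0.png",camera(n)[:,:,::-1]); c=get_calibration(n); print(n,c)
print(get_calibration("wrist"))
E
```

```text
pics
{'time': 0.0, 'q': [68.068, 5.009, 10.037, 95.1, -0.001, 90.001], 'qd': [0.008, 0.055, -0.077, -0.094, 0.011, -0.027], 'joint_efforts': [0.003, -52.038, 46.48, 0.016, 0.0, 0.0], 'ee_pos': [0.205, 0.51, 0.231], 'tcp_rot': [-179.929, 0.001, 158.067], 'wrist_force': [-0.128, -0.574, -0.036], 'torque': [-0.009, 0.026, 0.037], 'grasp_force': 0.0, 'opening': 0.085}
side {'fx': 450.28367370327544, 'fy': 450.28367370327544, 'cx': 330.17344288933, 'cy': 241.35412114216663, 'rvec': array([ 2.40646952, -0.50324732,  0.18516678]), 'tvec': array([-0.51890462,  0.19992899,  0.94670487])}
top {'fx': 435.21355946939354, 'fy': 435.21355946939354, 'cx': 317.2289692409911, 'cy': 235.3848586220594, 'rvec': array([ 2.16440496, -2.14751654,  0.13558268]), 'tvec': array([-0.08531955,  0.5496015 ,  0.78422277])}
{'fx': 407.05888315887773, 'fy': 407.05888315887773, 'cx': 318.24083055849275, 'cy': 236.85267207567972, 'tool_from_camera': array([[-4.77550574e-04, -9.54223405e-01, -2.99094409e-01,
         7.65619721e-02],
       [ 9.99999748e-01, -2.98502903e-04, -6.44318286e-04,
        -1.21096945e-03],
       [ 5.25543039e-04, -2.99094641e-01,  9.54223307e-01,
        -1.42085683e-01],
       [ 0.00000000e+00,  0.00000000e+00,  0.00000000e+00,
         1.00000000e+00]])}
```

View pics/top0.png

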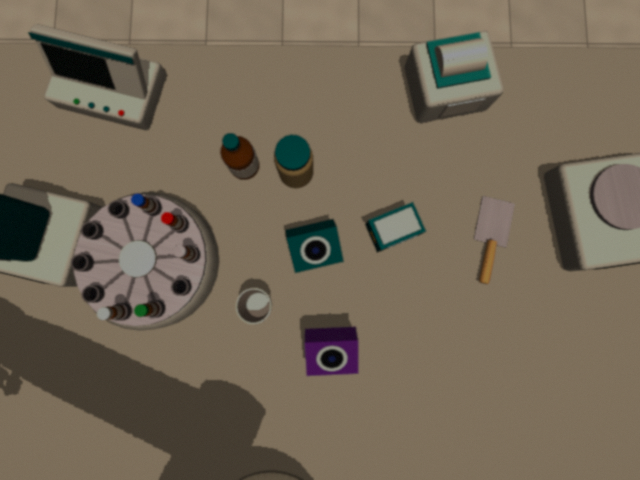

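View pics/side0.png

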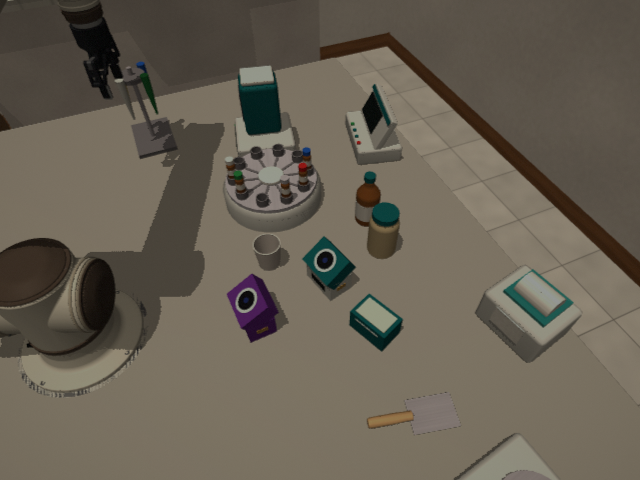

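```bash
cat > h.py <<'E'
from workcell import *
import cv2,numpy as np
from scipy.spatial.transform import Rotation as Ro
from scipy.optimize import least_squares
def cam(n,o=None):
    """K, R, t world->camera"""
    c=get_calibration(n);K=np.array([[c["fx"],0,c["cx"]],[0,c["fy"],c["cy"]],[0,0,1]])
    if n!="wrist": return K,Ro.from_rotvec(c["rvec"]).as_matrix(),np.array(c["tvec"])
    T=np.eye(4);T[:3,:3]=Ro.from_euler("xyz",o["tcp_rot"],degrees=True).as_matrix();T[:3,3]=o["ee_pos"]
    M=np.linalg.inv(T@c["tool_from_camera"]);return K,M[:3,:3],M[:3,3]
def ray(C,uv,z):
    K,R,t=C;d=R.T@np.linalg.solve(K,[*uv,1]);p=-R.T@t;return p+d*(z-p[2])/d[2]
def proj(C,P):
    K,R,t=C;q=(K@(R@np.atleast_2d(P).T+t[:,None])).T;return q[:,:2]/q[:,2:]
E
python3 - <<'E'
from h import *
C=cam("top")
for n,uv,z in [("window",(316,250),.087),("lamp top",(396,227),.06),("red cap",(168,218),.15),("blue",(138,200),.15),("wh/sil",(182,250),.15),("sil",(103,313),.15),("green",(142,310),.15),("hub",(137,259),.08),("sieve",(293,152),.13),("beaker",(254,303),.07),("reagent",(231,141),.15)]: print(n,ray(C,uv,z).round(3))
t=cv2.imread("pics/top0.png");s=cv2.imread("pics/side0.png")
a=cv2.resize(t[185:335,70:212],None,fx=2.8,fy=2.8,interpolation=2);b=cv2.resize(s[140:225,220:325],(397,321),interpolation=2)
im=np.zeros((420,800,3),np.uint8);im[:420,:397]=a[:420,:397];im[:321,403:]=b;cv2.imwrite("pics/ident.png",im)
E
```

```text
window [ 0.518 -0.079  0.087]
lamp top [ 0.564 -0.225  0.06 ]
red cap [0.562 0.161 0.15 ]
blue [0.592 0.212 0.15 ]
wh/sil [0.51  0.136 0.15 ]
sil [0.409 0.256 0.15 ]
green [0.415 0.195 0.15 ]
hub [0.5   0.237 0.08 ]
sieve [ 0.681 -0.039  0.13 ]
beaker [0.425 0.03  0.07 ]
reagent [0.692 0.063 0.15 ]
```

View pics/ident.png

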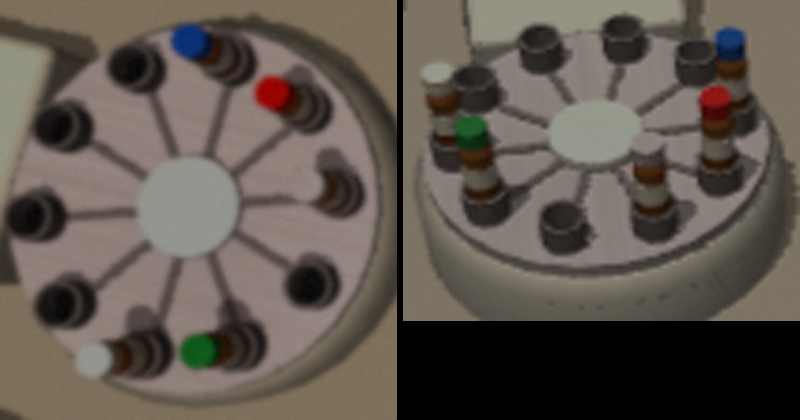

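The red-capped vial is the one at top px (168,218) and side px (303,172). It's the only red cap, 98 mm from the hub as expected, with blue and silver as neighbours. Of the two look-alike readers, I'm using the teal one at top px (315,247). The one at (331,350) is purple, so it isn't meant. The lamp is at (396,227). I'll hover over the lamp and reader for a closer look.

The manual's scale: shifts go in shares of 80 cm and turns go in shares of pi/2 rad. Converting my numbers, -65 cm is -0.8125, 33.5 cm is 0.4188, -0.78 rad is -0.4966.

servo_tool([
  [0,0,0.1875,0],
  [0,0,0.1875,0],
  [0,0,0.1875,0],
  [0,0,0.1875,0],
  [0.4188,-0.8125,0.1875,-0.4966],
  [0.4188,-0.8125,0.1875,-0.4966],
  [0.4188,-0.8125,0.1875,-0.4966],
  [0.4188,-0.8125,0.1875,-0.4966],
  [0.4188,-0.8125,0.1875,-0.4966],
  [0.4188,-0.8125,0.1875,-0.4966],
  [0.4188,-0.8125,0.1875,-0.4966],
  [0.4188,-0.8125,0.1875,-0.4966],
  [0.4188,-0.8125,0.1875,-0.4966],
  [0.4188,-0.8125,0.1875,-0.4966],
  [0.4188,-0.8125,0.1875,-0.4966],
  [0.4188,-0.8125,0.1875,-0.4966],
  [0.4188,-0.8125,0.1875,-0.4966],
  [0.4188,-0.8125,0.1875,-0.4966],
  [0.4188,-0.8125,0.1875,-0.4966],
  [0.4188,-0.8125,0.1875,-0.4966],
], claw=0)

```text
time: 1.77
ee_pos: [0.5112, -0.0846, 0.3811]
tcp_rot: [-180.0, -0.0, 113.4]
wrist_force: [0.4, 2.3, 0.9]
opening: 0.0856
grasp_force: 0.0
```

Scaled: -13 cm is -0.1625.

servo_tool([
  [0,0,-0.1625,0],
  [0,0,-0.1625,0],
  [0,0,-0.1625,0],
  [0,0,-0.1625,0],
  [0,0,-0.1625,0],
  [0,0,-0.1625,0],
  [0,0,-0.1625,0],
  [0,0,-0.1625,0],
  [0,0,-0.1625,0],
  [0,0,-0.1625,0],
])

```text
time: 2.6
ee_pos: [0.5115, -0.0824, 0.2528]
tcp_rot: [179.9, 0.1, 113.4]
wrist_force: [-0.5, 0.8, 0.4]
opening: 0.0853
grasp_force: 0.0
```

```bash
python3 - <<'E'
from h import *
import json
o=get_obs();im=camera("wrist")[:,:,::-1];cv2.imwrite("pics/w1.png",im)
json.dump({k:np.array(o[k]).tolist() for k in("ee_pos","tcp_rot","q","time")},open("w1.json","w"));print(open("w1.json").read())
E
```

```text
{"ee_pos": [0.5114504348866307, -0.08239039524665945, 0.2528003389402727], "tcp_rot": [179.88558823670198, 0.07374709416421697, 113.38767710274486], "q": [-9.15090432903006, 0.9659909368613956, 8.303102959980658, 97.20099340508133, -0.0006325140684443369, 57.4613441854686], "time": 2.6}
```

View pics/w1.png

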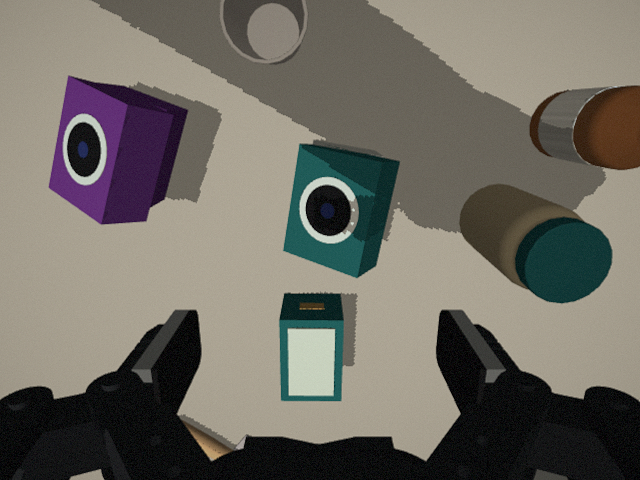

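```bash
cat > fit.py <<'E'
from h import *
import json
o=json.load(open("w1.json"));im=cv2.imread("pics/w1.png");C=cam("wrist",o)
G=cv2.GaussianBlur(im,(0,0),1).astype(float)
def edge(a,b,w=6):
    a,b=np.array(a,float),np.array(b,float);n=np.array([-(b-a)[1],(b-a)[0]]);n/=np.hypot(*n);out=[]
    for s in np.linspace(.12,.88,15):
        k=np.arange(-w,w+.1,.5);q=a+s*(b-a)+k[:,None]*n
        v=cv2.remap(G.astype(np.float32),q[:,0:1].astype(np.float32),q[:,1:].astype(np.float32),1)[:,0]
        g=np.abs(v[2:]-v[:-2]).sum(1);out.append(q[1+g.argmax()])
    return np.array(out)
def dist(P,L):
    a,b=L;n=np.array([-(b-a)[1],(b-a)[0]]);return (P-a)@n/np.hypot(*n)
def pose(p,X):
    c,s=np.cos(p[2]),np.sin(p[2]);X=np.atleast_2d(X)
    return np.c_[p[0]+c*X[:,0]-s*X[:,1],p[1]+s*X[:,0]+c*X[:,1],X[:,2]]
def fit(edges,segs,p0,extra=lambda p:[]):
    f=lambda p:np.concatenate([dist(P,proj(C,pose(p,np.array(s(p))))) for P,s in zip(edges,segs)]+[np.ravel(extra(p))])
    r=least_squares(f,p0,loss="soft_l1");print("rms px per edge",[round(float(np.sqrt(np.mean(dist(P,proj(C,pose(r.x,np.array(s(r.x)))))**2))),2) for P,s in zip(edges,segs)]);return r.x
# lamp: top outline z=60
E=[edge((282,321),(279,401)),edge((343,320),(341,401)),edge((279,401),(341,401)),edge((282,321),(343,320))]
S=[lambda p:[(-.03,-.045,.06),(-.03,.045,.06)],lambda p:[(.03,-.045,.06),(.03,.045,.06)],lambda p:[(-.03,-.045,.06),(.03,-.045,.06)],lambda p:[(-.03,.045,.06),(.03,.045,.06)]]
L=fit(E,S,[.564,-.225,.38]);print("lamp",L[:2].round(4),np.degrees(L[2]).round(2))
# reader
t=np.tan(np.pi/6);z=lambda x:.087+(x+.01)*t
m=cv2.inRange(im,(150,160,150),(255,255,255));m[:175]=0;m[246:]=0;m[:,:296]=0;m[:,362:]=0
cnt=max(cv2.findContours(m,cv2.RETR_EXTERNAL,cv2.CHAIN_APPROX_NONE)[0],key=len);el=cv2.fitEllipse(cv2.convexHull(cnt));print("ring",el)
m2=cv2.inRange(im,(0,0,0),(40,40,40))
E=[edge((302,144),(284,249)),edge((399,162),(359,277)),edge((284,249),(341,270)),edge((302,144),(380,158))]
S=[lambda p:[(p[3],-.045,z(p[3])),(p[3],.045,z(p[3]))],lambda p:[(p[4],-.045,.105),(p[4],.045,.105)],lambda p:[(-.03,-.045,z(-.03)),(.02,-.045,z(.02))],lambda p:[(-.03,.045,z(-.03)),(.02,.045,z(.02))]]
u=np.array([-.5,0,np.sqrt(.75)])
def ex(p):
    th=np.linspace(0,2*np.pi,40);X=np.array([-.01,0,.087])+.026*(np.outer(np.sin(th),[0,1,0])+np.outer(np.cos(th),[u[2],0,.5]))
    e=cv2.fitEllipse(proj(C,pose(p,X)).astype(np.float32));return 3*(np.array(e[0])-el[0])
R=fit(E,S,[.525,-.08,.25,-.03,.03],ex);print("reader",R[:2].round(4),np.degrees(R[2]).round(2),"xf,xb",R[3:].round(4),"ring res",np.array(ex(R))/3)
d=pose(R,[0,-.09,0])[0];print("dock",d.round(4),"shift cm",((d[:2]-L[:2])*100).round(2),"turn rad",round(R[2]-L[2],3))
w=pose(R,[-.01,0,.087])[0];uw=pose([0,0,R[2]],u)[0];print("window",w.round(4),"axis",uw.round(3),"focus",(w+.05*uw).round(4))
print("TCP->lamp cm",((L[:2]-o["ee_pos"][:2])*100).round(2),"yaw turn",round(np.radians(90-o["tcp_rot"][2])+L[2],3))
T=cam("top");print("top px of window, lamp top:",proj(T,[w,[L[0],L[1],.06]]).round(1))
np.save("lr.npy",np.r_[L,R])
E
python3 fit.py
```

```text
rms px per edge [3.92, 0.51, 4.22, 1.0]
lamp [ 0.5654 -0.2263] 22.34
ring ((328.3800964355469, 209.6527557373047), (57.80255126953125, 66.56124877929688), 167.3118133544922)
rms px per edge [0.31, 8.07, 1.64, 1.53]
reader [ 0.5258 -0.0754] 14.14 xf,xb [-0.0394  0.0321] ring res [-0.19033813 -2.15496826]
dock [ 0.5478 -0.1627  0.    ] shift cm [-1.76  6.36] turn rad -0.143
window [ 0.5161 -0.0779  0.087 ] axis [-0.485 -0.122  0.866] focus [ 0.4919 -0.084   0.1303]
TCP->lamp cm [  5.4  -14.39] yaw turn -0.018
top px of window, lamp top: [[315.3 250.9]
 [396.8 226. ]]
```

```bash
sed -i 's/def edge(a,b,w=6)/def edge(a,b,w=3)/; s/z(p\[3\])),(p\[3\],.045,z(p\[3\]))\],lambda p:\[(p\[4\],-.045,.105),(p\[4\],.045,.105)\],/z(p[3])),(p[3],.045,z(p[3]))],/; s/,edge((399,162),(359,277))//' fit.py; python3 fit.py
```

```text
rms px per edge [0.34, 0.33, 0.24, 0.27]
lamp [ 0.5656 -0.2271] 22.83
ring ((328.3800964355469, 209.6527557373047), (57.80255126953125, 66.56124877929688), 167.3118133544922)
rms px per edge [0.38, 0.68, 1.03]
reader [ 0.518  -0.0766] 14.34 xf,xb [-0.0314  0.03  ] ring res [-10.04052734  -4.67163086]
dock [ 0.5403 -0.1638  0.    ] shift cm [-2.53  6.33] turn rad -0.148
window [ 0.5083 -0.0791  0.087 ] axis [-0.484 -0.124  0.866] focus [ 0.4841 -0.0853  0.1303]
TCP->lamp cm [  5.42 -14.47] yaw turn -0.01
top px of window, lamp top: [[315.9 255.4]
 [397.2 225.9]]
```

```bash
sed -i 's/,loss="soft_l1"/,x_scale=[.01,.01,.05,.01,.01][:len(p0)]/' fit.py; python3 fit.py
```

```text
rms px per edge [0.34, 0.33, 0.24, 0.26]
lamp [ 0.5656 -0.2271] 22.83
ring ((328.3800964355469, 209.6527557373047), (57.80255126953125, 66.56124877929688), 167.3118133544922)
rms px per edge [0.27, 1.29, 2.02]
reader [ 0.5262 -0.0758] 13.42 xf,xb [-0.0398  0.03  ] ring res [ 0.15213013 -1.67366028]
dock [ 0.5471 -0.1633  0.    ] shift cm [-1.85  6.38] turn rad -0.164
window [ 0.5165 -0.0781  0.087 ] axis [-0.486 -0.116  0.866] focus [ 0.4922 -0.0839  0.1303]
TCP->lamp cm [  5.42 -14.47] yaw turn -0.01
top px of window, lamp top: [[315.4 250.7]
 [397.2 225.9]]
```

Scaled: -15.6 cm is -0.195, 5.9 cm is 0.0738, -0.01 rad is -0.0064.

servo_tool([
  [0.0738,-0.195,-0.1,-0.0064],
  [0.0738,-0.195,-0.1,-0.0064],
  [0.0738,-0.195,-0.1,-0.0064],
  [0.0738,-0.195,-0.1,-0.0064],
  [0.0738,-0.195,-0.1,-0.0064],
  [0.0738,-0.195,-0.1875,-0.0064],
  [0.0738,-0.195,-0.1875,-0.0064],
  [0.0738,-0.195,-0.1875,-0.0064],
], claw=0)

```text
time: 3.32
ee_pos: [0.5672, -0.2378, 0.0947]
tcp_rot: [-179.6, -0.4, 112.8]
wrist_force: [-0.7, -0.1, -1.0]
opening: 0.0856
grasp_force: 0.0
```

servo_tool([
  [0.0025,0,-0.05,0],
  [0.0025,0,-0.0963,0],
  [0.0025,0,-0.0963,0],
  [0.0025,0,-0.0963,0],
  [0.0025,0,-0.0963,0],
])

```text
time: 3.73
ee_pos: [0.5731, -0.2387, 0.0277]
tcp_rot: [179.9, 0.1, 112.8]
wrist_force: [-0.4, -0.3, 0.6]
opening: 0.0853
grasp_force: 0.0
```

servo_tool([
  [0,0,0,0],
  [0,0,0,0],
  [0,0,0,0],
  [0,0,0,0],
  [0,0,0,0],
  [0,0,0,0],
  [0,0,0,0],
  [0,0,0,0],
], claw=1, force=30)

```text
time: 4.4
ee_pos: [0.5731, -0.239, 0.0271]
tcp_rot: [179.8, 0.2, 112.8]
wrist_force: [-1.2, 0.3, 7.3]
opening: 0.0594
grasp_force: 31.9
```

Scaled: 5.4 cm is 0.0675, 4.1 cm is 0.0513, -0.155 rad is -0.0987.

servo_tool([
  [-0.0063,0.0175,0,-0.0255],
  [-0.0125,0.035,0,-0.0509],
  [-0.0188,0.0513,0,-0.0764],
  [-0.025,0.0675,0,-0.0987],
  [-0.025,0.0675,0,-0.0987],
  [-0.025,0.0675,0,-0.0987],
  [-0.025,0.0675,0,-0.0987],
])

```text
time: 4.98
ee_pos: [0.5528, -0.1837, 0.0271]
tcp_rot: [179.8, 0.0, 104.0]
wrist_force: [-3.0, 5.5, 10.4]
opening: 0.0595
grasp_force: 34.9
```

```bash
python3 - <<'E'
from h import *
o=get_obs();w=camera("wrist")[:,:,::-1];t=camera("top")[:,:,::-1]
print(o["ee_pos"].round(4) if hasattr(o["ee_pos"],"round") else o["ee_pos"],o["tcp_rot"],o["wrist_force"])
im=np.zeros((480,800,3),np.uint8);im[:,:400]=cv2.resize(w[60:,110:510],None,fx=1,fy=1)[:480,:400][:420] if 0 else np.pad(w[60:,110:510],((0,60),(0,0),(0,0)))
a=cv2.resize(t[195:295,270:450],(400,222),interpolation=2);im[:222,400:]=a
cv2.imwrite("pics/dock1.png",im)
E
```

```text
[ 0.5528 -0.1837  0.0271] [1.79822606e+02 6.57194348e-03 1.03996089e+02] [-2.97147752  5.48280046 10.37689993]
```

View pics/dock1.png

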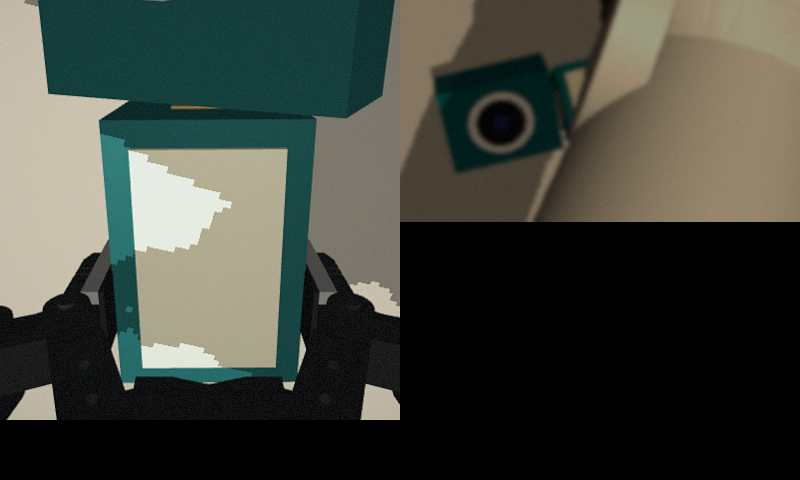

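The lamp is held square in the pads, with its top front edge running from crop px (100,120) to (316,119). The reader's slope edge runs from (48,95) to (347,118). I'll check the relative pose from these points before pushing.

```bash
python3 - <<'E'
from h import *
o=get_obs();C=cam("wrist",o)
A=ray(C,(158,155),.0698);B=ray(C,(457,178),.105);d=B-A
print("reader side",A.round(4),B.round(4),"len",np.hypot(*d[:2]).round(4),"yaw",np.degrees(np.arctan2(d[1],d[0])).round(2))
a=ray(C,(210,180),.06);b=ray(C,(426,179),.06);e=b-a
print("lamp end",a.round(4),b.round(4),"len",np.hypot(*e[:2]).round(4),"yaw",np.degrees(np.arctan2(e[1],e[0])).round(2))
for ph in(13.4,13.9,14.4):
    c,s=np.cos(np.radians(ph)),np.sin(np.radians(ph));f=lambda P,Q:((P-Q)[0]*c+(P-Q)[1]*s,-(P-Q)[0]*s+(P-Q)[1]*c)
    print(ph,"A-a",np.round(f(A,a),4),"B-b",np.round(f(B,b),4))
    r=np.array([.526,-.0757,0]);print(" in reader frame A",np.round(f(A,r),4),"B",np.round(f(B,r),4),"a",np.round(f(a,r),4),"b",np.round(f(b,r),4))
E
```

```text
reader side [ 0.4987 -0.1304  0.0698] [ 0.5573 -0.1157  0.105 ] len 0.0604 yaw 14.08
lamp end [ 0.5097 -0.1355  0.06  ] [ 0.5661 -0.1213  0.06  ] len 0.0582 yaw 14.2
13.4 A-a [-0.0095  0.0076] B-b [-0.0073  0.0075]
 in reader frame A [-0.0392 -0.0469] B [ 0.0212 -0.0461] a [-0.0297 -0.0544] b [ 0.0284 -0.0536]
13.9 A-a [-0.0094  0.0077] B-b [-0.0072  0.0076]
 in reader frame A [-0.0396 -0.0465] B [ 0.0208 -0.0463] a [-0.0302 -0.0542] b [ 0.028  -0.0539]
14.4 A-a [-0.0094  0.0077] B-b [-0.0072  0.0076]
 in reader frame A [-0.04   -0.0462] B [ 0.0204 -0.0465] a [-0.0306 -0.0539] b [ 0.0275 -0.0541]
```

Scaled: 0.65 cm is 0.0081, 0.48 cm is 0.006.

servo_tool([
  [-0.0008,0.0031,0,0],
  [-0.0015,0.006,0,0],
  [-0.002,0.0081,0,0],
  [-0.002,0.0081,0,0],
  [-0.002,0.0081,0,0],
])

```text
time: 5.5
ee_pos: [0.5519, -0.1789, 0.0271]
tcp_rot: [179.8, 0.2, 103.9]
wrist_force: [1.2, -3.3, 7.5]
opening: 0.0599
grasp_force: 34.5
```

Scaled: 0.2 cm is 0.0025, 0.1 cm is 0.0013.

servo_tool([
  [-0.0004,0.0013,0,0],
  [-0.0006,0.0025,0,0],
  [-0.0006,0.0025,0,0],
  [-0.0006,0.0025,0,0],
])

```text
time: 5.83
ee_pos: [0.5514, -0.1772, 0.0271]
tcp_rot: [179.8, 0.2, 103.9]
wrist_force: [1.5, -4.4, 7.4]
opening: 0.0596
grasp_force: 34.4
```

Scaled: 0.2 cm is 0.0025, 0.1 cm is 0.0013.

servo_tool([
  [-0.0004,0.0013,0,0],
  [-0.0006,0.0025,0,0],
  [-0.0006,0.0025,0,0],
  [-0.0006,0.0025,0,0],
])

```text
time: 6.17
ee_pos: [0.5511, -0.1762, 0.0272]
tcp_rot: [179.8, 0.3, 103.9]
wrist_force: [2.1, -8.6, 5.1]
opening: 0.0595
grasp_force: 34.2
```

Scaled: 0.2 cm is 0.0025, 0.1 cm is 0.0013.

servo_tool([
  [-0.0004,0.0013,0,0],
  [-0.0006,0.0025,0,0],
  [-0.0006,0.0025,0,0],
  [-0.0006,0.0025,0,0],
])

```text
time: 6.5
ee_pos: [0.551, -0.1761, 0.0273]
tcp_rot: [179.8, 0.5, 103.8]
wrist_force: [3.5, -19.4, 4.0]
opening: 0.0597
grasp_force: 33.8
```

Scaled: -0.1 cm is -0.0013.

servo_tool([
  [0,-0.0013,0,0],
  [0,-0.0013,0,0],
  [0,-0.0013,0,0],
  [0,-0.0013,0,0],
  [0,-0.0013,0,0],
  [0,-0.0013,0,0],
], claw=0)

```text
time: 7.0
ee_pos: [0.5487, -0.1727, 0.0243]
tcp_rot: [-180.0, -0.0, 103.9]
wrist_force: [-0.5, 0.2, 0.3]
opening: 0.0854
grasp_force: 0.0
```

Scaled: 16 cm is 0.2, 12 cm is 0.15.

servo_tool([
  [0,0,0.05,0],
  [0,0,0.1,0],
  [0,0,0.15,0],
  [0,0,0.2,0],
  [0,0,0.2,0],
  [0,0,0.2,0],
  [0,0,0.2,0],
])

```text
time: 7.58
ee_pos: [0.5487, -0.1727, 0.1839]
tcp_rot: [-180.0, -0.0, 103.9]
wrist_force: [-0.4, -0.2, -1.5]
opening: 0.0855
grasp_force: 0.0
```

```bash
python3 - <<'E'
from h import *
import json
o=get_obs();w=camera("wrist")[:,:,::-1];cv2.imwrite("pics/w2.png",w);json.dump({k:np.array(o[k]).tolist() for k in("ee_pos","tcp_rot","q","time")},open("w2.json","w"));print(o["ee_pos"],o["tcp_rot"],o["q"])
E
```

```text
[ 0.54873715 -0.17274057  0.1838619 ] [-1.79988048e+02 -1.06956718e-02  1.03939625e+02] [-1.74752589e+01  7.75105873e+00  7.83943263e+00  9.01041491e+01
  2.89792224e-03  5.85851142e+01]
```

View pics/w2.png

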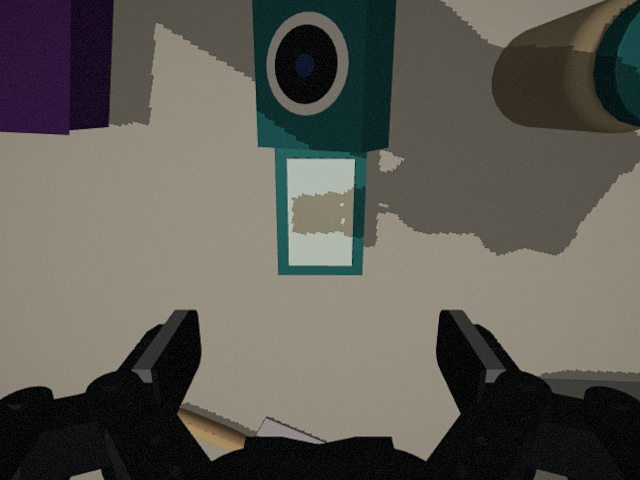

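The lamp now sits under the edge of the reader's head: lamp corners at (279,275) and (362,275), ring centre at (307,63). I'll check this numerically and locate the vial.

```bash
python3 - <<'E'
from h import *
import json
o=json.load(open("w2.json"));C=cam("wrist",o)
a=ray(C,(278.5,275),.06);b=ray(C,(362.5,275),.06);print("lamp -y end",a.round(4),b.round(4),np.hypot(*(b-a)[:2]).round(4),"yaw",np.degrees(np.arctan2(*(b-a)[1::-1])).round(2))
im=cv2.imread("pics/w2.png");w=ray(C,(307,63),.087);print("window",w.round(4))
c,s=np.cos(np.radians(14)),np.sin(np.radians(14))
r=w[:2]+np.array([.01*c,.01*s]);print("reader",r.round(4))
m=(a+b)[:2]/2;d=m-r;print("lamp end in reader",(d[0]*c+d[1]*s).round(4),(-d[0]*s+d[1]*c).round(4))
# red cap / blue cap triangulation from side+top
P=[]
for n,lo in (("top",0),("side",0)):
    I=cv2.imread(f"pics/{n}0.png");h=cv2.cvtColor(I,cv2.COLOR_BGR2HSV);M=(((h[:,:,0]<6)|(h[:,:,0]>174))&(h[:,:,1]>170)&(h[:,:,2]>90)).astype(np.uint8)
    k,l,st,ce=cv2.connectedComponentsWithStats(M)
    print(n,[(st[i].tolist(),ce[i].round(1).tolist()) for i in range(1,k) if st[i,4]>15])
E
```

```text
lamp -y end [ 0.5293 -0.2148  0.06  ] [ 0.5868 -0.2005  0.06  ] 0.0593 yaw 13.91
window [ 0.518 -0.078  0.087]
reader [ 0.5277 -0.0755]
lamp end in reader -0.0025 -0.1355
top [([119, 111, 5, 5, 19], [120.8, 112.6]), ([162, 213, 11, 12, 106], [167.0, 217.8])]
side [([299, 163, 8, 6, 36], [302.2, 165.4])]
```

Scaled: 33 cm is 0.4125, 8.5 cm is 0.1063, -1.13 rad is -0.7194.

servo_tool([
  [0,0,0.05,0],
  [0,0,0.1063,0],
  [0.0125,0.4125,0.1063,-0.7194],
  [0.0125,0.4125,0.1063,-0.7194],
  [0.0125,0.4125,0.1063,-0.7194],
  [0.0125,0.4125,0.1063,-0.7194],
  [0.0125,0.4125,0.1063,-0.7194],
  [0.0125,0.4125,0.1063,-0.7194],
  [0.0125,0.4125,0.1063,-0.7194],
  [0.0125,0.4125,0.1063,-0.7194],
  [0.0125,0.4125,0.1063,-0.7194],
  [0.0125,0.4125,0.1063,-0.7194],
  [0.0125,0.4125,0.1063,-0.7194],
  [0.0125,0.4125,0.1063,-0.7194],
  [0.0125,0.4125,0.1063,-0.7194],
])

```text
time: 8.88
ee_pos: [0.5586, 0.1565, 0.2684]
tcp_rot: [-180.0, 0.1, 39.3]
wrist_force: [0.3, -0.3, -0.5]
opening: 0.0854
grasp_force: 0.0
```

```bash
python3 - <<'E'
from h import *
import json
o=get_obs();w=camera("wrist")[:,:,::-1];cv2.imwrite("pics/w3.png",w);json.dump({k:np.array(o[k]).tolist() for k in("ee_pos","tcp_rot","q","time")},open("w3.json","w"));print(o["ee_pos"],o["tcp_rot"],o["q"])
h=cv2.cvtColor(w,cv2.COLOR_BGR2HSV);M=(((h[:,:,0]<6)|(h[:,:,0]>174))&(h[:,:,1]>150)&(h[:,:,2]>60)).astype(np.uint8)
k,l,st,ce=cv2.connectedComponentsWithStats(M);print([(st[i].tolist(),ce[i].round(1).tolist()) for i in range(1,k) if st[i,4]>50])
E
```

```text
[0.5585689  0.15645187 0.26840933] [-1.79971645e+02  8.45994184e-02  3.93080185e+01] [ 1.56511651e+01  1.03950805e+01  2.02661047e+01  9.99598920e+01
 -7.97404495e-03  1.56343174e+02]
[([298, 195, 30, 32, 754], [312.7, 210.6])]
```

View pics/w3.png

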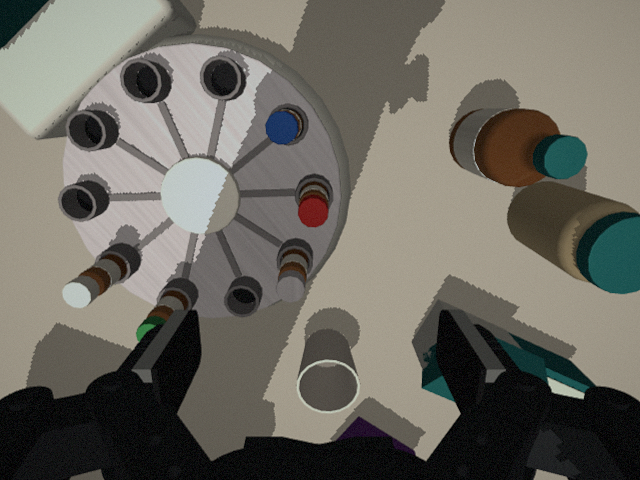

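The wrist view shows the red cap at (313,211) between blue (285,128) and silver (290,288), with the hub at (200,195). The closing line (image x) is radial, as I wanted.

```bash
python3 - <<'E'
from h import *
import json
o=json.load(open("w3.json"));C=cam("wrist",o);T=cam("top");S=cam("side")
for nm,z,uv in (("hub",.08,(200,195)),("rim red",.092,(315,190)),("rim@(90,130)",.092,(93,129)),("rim@(223,77)",.092,(223,77)),("rim@(243,297)",.092,(243,297))): print(nm,ray(C,uv,z).round(4))
h=ray(C,(200,195),.08);print("hub top cam",ray(T,(137,259),.08).round(4))
for z in(.137,.142,.147,.152):
    p=ray(C,(313,210.5),z);print(z,p.round(4),"r",np.hypot(*(p-h)[:2]).round(4),"top px",proj(T,p).round(1),"side px",proj(S,p).round(1))
E
```

```text
hub [0.503  0.2363 0.08  ]
rim red [0.5681 0.1669 0.092 ]
rim@(90,130) [0.498  0.3265 0.092 ]
rim@(223,77) [0.5903 0.2716 0.092 ]
rim@(243,297) [0.4567 0.1561 0.092 ]
hub top cam [0.5    0.2366 0.08  ]
0.137 [0.563  0.1642 0.137 ] r 0.0938 top px [[168.9 218.8]] side px [[301.5 167.9]]
0.142 [0.564  0.1649 0.142 ] r 0.0939 top px [[167.5 217.7]] side px [[301.7 166. ]]
0.147 [0.565  0.1656 0.147 ] r 0.094 top px [[166.  216.6]] side px [[301.9 164.1]]
0.152 [0.566  0.1664 0.152 ] r 0.0941 top px [[164.6 215.4]] side px [[302.1 162.2]]
```

Scaled: -8 cm is -0.1, -4 cm is -0.05, 0.04 rad is 0.0255.

servo_tool([
  [0.0075,0.0113,-0.05,0.0255],
  [0.0075,0.0113,-0.1,0.0255],
  [0.0075,0.0113,-0.1,0.0255],
  [0.0075,0.0113,-0.1,0.0255],
  [0.0075,0.0113,-0.1,0.0255],
])

```text
time: 9.35
ee_pos: [0.5655, 0.1657, 0.1921]
tcp_rot: [179.9, -0.1, 41.4]
wrist_force: [-0.2, -0.1, 1.8]
opening: 0.0851
grasp_force: 0.0
```

```bash
python3 - <<'E'
from h import *
o=get_obs();w=camera("wrist")[:,:,::-1];cv2.imwrite("pics/w4.png",w);C=cam("wrist",o);print(o["ee_pos"],o["tcp_rot"])
h=cv2.cvtColor(w,cv2.COLOR_BGR2HSV);M=(((h[:,:,0]<6)|(h[:,:,0]>174))&(h[:,:,1]>150)&(h[:,:,2]>60)).astype(np.uint8)
k,l,st,ce=cv2.connectedComponentsWithStats(M);i=1+st[1:,4].argmax();print(st[i],ce[i])
e=cv2.fitEllipse(cv2.convexHull(max(cv2.findContours(M,0,1)[0],key=len)));print(e)
for z in(.142,.147):print(ray(C,ce[i],z).round(4), proj(C,[[*o["ee_pos"][:2],z]]).round(1))
E
```

```text
[0.56547367 0.16571497 0.19212424] [ 1.79930242e+02 -1.44379752e-01  4.14487145e+01]
[ 296  245   41   45 1375] [316.14181818 267.68290909]
((315.90228271484375, 267.23480224609375), (40.50585174560547, 44.61732482910156), 3.036688804626465)
[0.5641 0.1653 0.142 ] [[317.3 265.2]]
[0.5656 0.1666 0.147 ] [[317.3 268.9]]
```

servo_tool([
  [0,0,-0.0375,0],
  [0,0,-0.075,0],
  [0,0,-0.11,0],
  [0,0,-0.11,0],
  [0,0,-0.11,0],
  [0,0,-0.11,0],
])

```text
time: 9.9
ee_pos: [0.5663, 0.1665, 0.1049]
tcp_rot: [179.9, -0.2, 41.5]
wrist_force: [0.5, 0.2, 0.5]
opening: 0.0855
grasp_force: 0.0
```

servo_tool([
  [0,0,0,0],
  [0,0,0,0],
  [0,0,0,0],
  [0,0,0,0],
  [0,0,0,0],
  [0,0,0,0],
  [0,0,0,0],
  [0,0,0,0],
  [0,0,0,0],
  [0,0,0,0],
], claw=1, force=30)

```text
time: 10.73
ee_pos: [0.5649, 0.1662, 0.1017]
tcp_rot: [180.0, -0.0, 41.5]
wrist_force: [-1.4, 0.5, 5.3]
opening: 0.0206
grasp_force: 29.5
```

Scaled: 1.3 cm is 0.0163, -1.2 cm is -0.015.

servo_tool([
  [0,0,0.0088,0],
  [0,0,0.0163,0],
  [0,0,0.0163,0],
  [0,0,0.0163,0],
  [-0.0038,-0.0034,0.0163,0],
  [-0.0075,-0.0066,0.0163,0],
  [-0.0113,-0.01,0.0163,0],
  [-0.015,-0.0133,0.0163,0],
  [-0.015,-0.0133,0.0163,0],
  [-0.015,-0.0133,0.0163,0],
], claw=1, force=20)

```text
time: 11.57
ee_pos: [0.5533, 0.1559, 0.1149]
tcp_rot: [180.0, -0.1, 41.5]
wrist_force: [2.8, 3.2, 2.7]
opening: 0.0207
grasp_force: 29.5
```

```bash
python3 - <<'E'
from h import *
o=get_obs();print(o["ee_pos"],o["wrist_force"],o["torque"])
s=camera("side")[:,:,::-1];w=camera("wrist")[:,:,::-1];cv2.imwrite("pics/s5.png",s);cv2.imwrite("pics/w5.png",w)
im=np.zeros((440,800,3),np.uint8);im[:440,:396]=cv2.resize(s[120:230,230:329],(396,440),interpolation=2);im[:320,404:]=cv2.resize(w[160:380,180:452],(396,320),interpolation=2)
cv2.imwrite("pics/tilt1.png",im)
E
```

```text
[0.55325186 0.15589047 0.11488754] [2.8329261  3.21693345 2.68520945] [ 0.86314052 -0.70229338 -0.00355932]
```

View pics/tilt1.png

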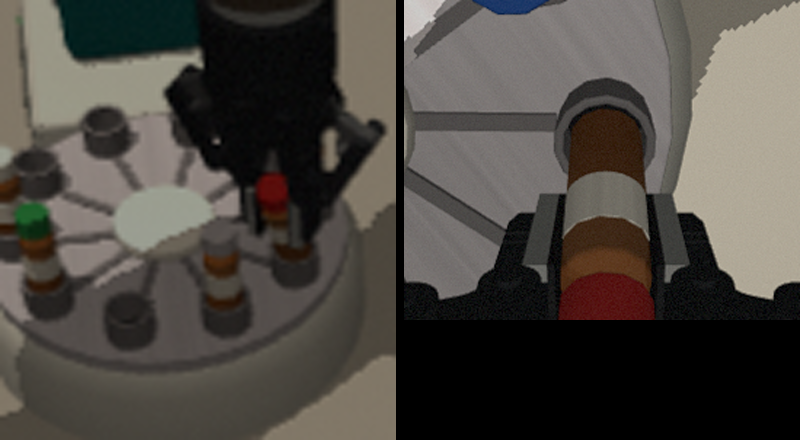

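The vial is pivoting about the pad line with only about 4 N of push, and its base is still caught in the cup rim. Silver, at crop (225,270), hasn't been touched. I'll carry on, then lift and measure the tilt.

Scaled: -0.68 cm is -0.0085, -0.6 cm is -0.0075.

servo_tool([
  [-0.0029,-0.0025,0,0],
  [-0.0056,-0.005,0,0],
  [-0.0085,-0.0075,0,0],
  [-0.0085,-0.0075,0,0],
  [-0.0085,-0.0075,0,0],
])

```text
time: 12.08
ee_pos: [0.546, 0.1496, 0.1143]
tcp_rot: [180.0, -0.0, 41.5]
wrist_force: [3.4, 3.5, 2.7]
opening: 0.0206
grasp_force: 29.4
```

```bash
cat > tilt.py <<'E'
from h import *
import sys
def meas(show=True):
    """fit tilt th and L (base to pad point) to the red cap blob seen by the wrist and band edge rows"""
    o=get_obs();w=camera("wrist")[:,:,::-1];cv2.imwrite(sys.argv[1],w);C=cam("wrist",o)
    h=cv2.cvtColor(w,cv2.COLOR_BGR2HSV);M=(((h[:,:,0]<6)|(h[:,:,0]>174))&(h[:,:,1]>150)&(h[:,:,2]>40)).astype(np.uint8)
    k,l,st,ce=cv2.connectedComponentsWithStats(M);i=1+st[1:,4].argmax();print("red bbox",st[i].tolist(),"pos",o["ee_pos"].round(4),"rot",np.round(o["tcp_rot"],2),"F",np.round(o["wrist_force"],1))
    print("HSV down col 316:",[(v,*h[v,316].tolist()) for v in range(st[i,1]-110,min(480,st[i,1]+st[i,3]+6),6)])
    return o,C,st[i]
if __name__=="__main__": meas()
E
python3 tilt.py pics/w6.png
```

```text
red bbox [285, 355, 68, 67, 3922] pos [0.546  0.1496 0.1143] rot [ 1.800e+02 -2.000e-02  4.147e+01] F [3.4 3.5 2.7]
HSV down col 316: [(245, 12, 199, 68), (251, 10, 176, 71), (257, 13, 193, 70), (263, 11, 168, 70), (269, 14, 187, 71), (275, 24, 29, 125), (281, 20, 32, 121), (287, 24, 31, 122), (293, 18, 25, 124), (299, 20, 31, 123), (305, 23, 27, 122), (311, 13, 170, 78), (317, 14, 170, 75), (323, 11, 154, 78), (329, 13, 162, 77), (335, 12, 167, 87), (341, 12, 161, 108), (347, 13, 163, 108), (353, 13, 174, 95), (359, 2, 208, 93), (365, 179, 195, 97), (371, 0, 197, 96), (377, 0, 211, 93), (383, 1, 214, 93), (389, 0, 195, 97), (395, 0, 193, 111), (401, 1, 200, 106), (407, 1, 210, 102), (413, 1, 215, 102), (419, 1, 203, 102), (425, 23, 28, 73)]
```

```bash
cat > tf.py <<'E'
from h import *
c=get_calibration("wrist");M=np.linalg.inv(c["tool_from_camera"])
def pr(P): q=M[:3,:3]@P+M[:3,3];return c["fy"]*q[1]/q[2]+c["cy"]
def pts(p):
    th,L,zg,x0=p;u=np.array([-np.sin(th),0,-np.cos(th)]);n=np.array([np.cos(th),0,-np.sin(th)]);G=np.array([x0,0,-zg])
    return [pr(G+(s-L)*u+r*n) for s,r in((.056,.0107),(.075,.0105),(.075,-.0105))]
def solve(v):
    f=lambda p:np.r_[(np.array(pts(p))-v)/np.array([1,2,1]),(p[2]-.021)/.003,p[3]/.002]
    for t0 in(.2,.5):
        r=least_squares(f,[t0,.05,.021,0],x_scale=[.1,.01,.003,.002]);print("tilt deg",np.degrees(r.x[0]).round(1),"L,zg,x0",r.x[1:].round(4),"cost",r.cost.round(2),np.round(pts(r.x),1))
    sd=np.sqrt(np.diag(np.linalg.inv(r.jac.T@r.jac)));print("sd deg",np.degrees(sd[0]).round(1),sd[1:].round(4));return r.x
if __name__=="__main__":
    import sys;solve([float(a) for a in sys.argv[1:]])
E
python3 tf.py 356.5 393 421.5
```

```text
tilt deg 38.8 L,zg,x0 [ 0.0482  0.008  -0.0072] cost 69.28 [350.8 410.3 422.1]
tilt deg 38.8 L,zg,x0 [ 0.0482  0.008  -0.0072] cost 69.28 [350.8 410.3 422.1]
sd deg 1.5 [0.0025 0.0028 0.0019]
```

```bash
sed -i 's/\[1,2,1\]/[1,200,1]/' tf.py; python3 tf.py 356.5 393 421.5; python3 - <<'E'
import cv2,numpy as np
w=cv2.imread("pics/w6.png");h=cv2.cvtColor(w,cv2.COLOR_BGR2HSV)
for v in range(240,424,8):
    r=np.where((h[v,250:390,1]>120)|((v>270)&(v<312)&(h[v,250:390,2]>90)))[0];M=h[v,:,1]>120
    print(v,250+r.min(),250+r.max(),end="; ")
a=cv2.resize(w[230:430,240:400],None,fx=3,fy=3,interpolation=2);cv2.imwrite("pics/z6.png",a)
E
```

```text
tilt deg 50.1 L,zg,x0 [ 0.0499  0.021  -0.    ] cost 0.01 [356.5 424.1 421.5]
tilt deg 50.1 L,zg,x0 [ 0.0499  0.021  -0.    ] cost 0.01 [356.5 424.1 421.5]
sd deg 1.4 [0.0024 0.003  0.002 ]
240 294 343; 248 293 343; 256 293 344; 264 292 344; 272 250 389; 280 250 389; 288 250 389; 296 250 389; 304 254 389; 312 256 383; 320 283 353; 328 252 384; 336 253 382; 344 252 388; 352 253 376; 360 264 384; 368 251 387; 376 253 380; 384 252 382; 392 254 381; 400 251 389; 408 253 387; 416 250 385;
```

View pics/z6.png

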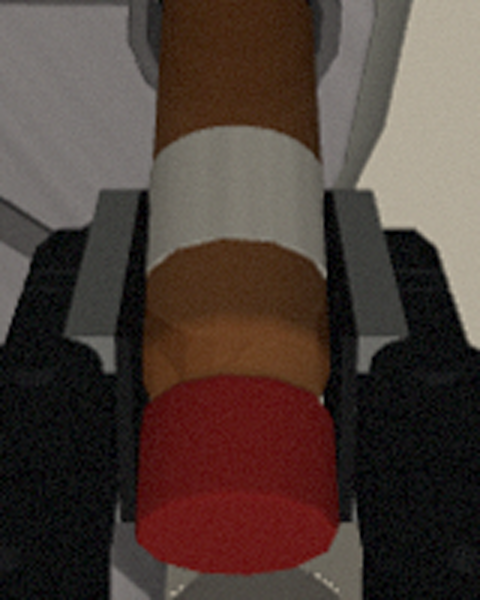

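```bash
cat > tf.py <<'E'
from h import *
c=get_calibration("wrist");M=np.linalg.inv(c["tool_from_camera"])
def pr(P): q=M[:3,:3]@P+M[:3,3];return c["fy"]*q[1]/q[2]+c["cy"],q[2]
def pts(p):
    th,L,zg,x0=p;u=np.array([-np.sin(th),0,-np.cos(th)]);n=np.array([np.cos(th),0,-np.sin(th)]);G=np.array([x0,0,-zg])
    a,b,m=[pr(G+(.075-L)*u+r*n) for r in(.0105,-.0105,0)];return np.array([a[0],b[0],c["fx"]*.021/m[1]])
def solve(v):
    f=lambda p:np.r_[pts(p)-v,(p[2]-.021)/.003,p[3]/.002]
    r=least_squares(f,[.4,.05,.021,0],x_scale=[.1,.01,.003,.002]);sd=np.sqrt(np.diag(np.linalg.inv(r.jac.T@r.jac)))
    print("tilt deg",np.degrees(r.x[0]).round(1),"L,zg,x0",r.x[1:].round(4),"cost",r.cost.round(2),np.round(pts(r.x),1),"sd deg",np.degrees(sd[0]).round(1),sd[1:].round(4));return r.x
if __name__=="__main__":
    import sys;solve([float(a) for a in sys.argv[1:]])
E
python3 tf.py 393.5 421.2 67; python3 tf.py 393.5 421.2 66
```

```text
tilt deg 28.2 L,zg,x0 [ 0.0526  0.0184 -0.0021] cost 1.67 [393.6 420.9  68.2] sd deg 1.2 [0.0027 0.0027 0.0016]
tilt deg 28.2 L,zg,x0 [ 0.0526  0.0176 -0.0028] cost 3.08 [393.7 420.8  67.6] sd deg 1.2 [0.0027 0.0027 0.0016]
```

Cap disc in the crop: near edge at v=393.5, far edge at 421, 67 px wide. That gives a tilt of about 28° and a grip 52 mm above the base, which agrees with the rim geometry. Next I'll lift it clear, then carry it over.

Scaled: 13 cm is 0.1625, 11 cm is 0.1375.

servo_tool([
  [0,0,0.0125,0],
  [0,0,0.0313,0],
  [0,0,0.0625,0],
  [0,0,0.1,0],
  [0,0,0.1375,0],
  [0,0,0.1625,0],
  [0,0,0.1625,0],
  [0,0,0.1625,0],
])

```text
time: 12.8
ee_pos: [0.546, 0.1492, 0.2452]
tcp_rot: [180.0, -0.0, 41.5]
wrist_force: [1.5, 0.5, -1.3]
opening: 0.0209
grasp_force: 29.2
```

Scaled: -23.9 cm is -0.2988, -1.5 cm is -0.0188, -0.48 rad is -0.3056.

servo_tool([
  [-0.0063,-0.025,0,-0.0318],
  [-0.0188,-0.0625,0,-0.0764],
  [-0.0313,-0.1,0,-0.1273],
  [-0.0438,-0.1375,0,-0.1783],
  [-0.0563,-0.175,0,-0.2292],
  [-0.0688,-0.2125,0,-0.2674],
  [-0.0813,-0.25,0,-0.3056],
  [-0.0938,-0.2875,0,-0.3056],
  [-0.0938,-0.2988,0,-0.3056],
  [-0.0938,-0.2988,0,-0.3056],
  [-0.0938,-0.2988,0,-0.3056],
  [-0.0938,-0.2988,0,-0.3056],
])

```text
time: 13.8
ee_pos: [0.4709, -0.0888, 0.2435]
tcp_rot: [-180.0, 0.1, 14.0]
wrist_force: [0.3, 0.9, -0.7]
opening: 0.0209
grasp_force: 29.2
```

```bash
python3 tilt.py pics/w7.png; python3 - <<'E'
import cv2,numpy as np
h=cv2.cvtColor(cv2.imread("pics/w7.png"),cv2.COLOR_BGR2HSV)
print([(v,round(float(h[v,310:325,2].mean()))) for v in range(376,430,2)])
m=(((h[:,:,0]<6)|(h[:,:,0]>174))&(h[:,:,1]>150));print([(v,int(np.where(m[v])[0].min()),int(np.where(m[v])[0].max())) for v in range(380,422,3) if m[v].any()])
E
```

```text
red bbox [285, 354, 68, 67, 3979] pos [ 0.4709 -0.0888  0.2435] rot [-1.7995e+02  8.0000e-02  1.4000e+01] F [ 0.3  0.9 -0.7]
HSV down col 316: [(244, 12, 150, 85), (250, 13, 156, 85), (256, 13, 186, 81), (262, 13, 185, 80), (268, 11, 174, 79), (274, 19, 27, 131), (280, 19, 27, 131), (286, 19, 28, 129), (292, 24, 27, 130), (298, 17, 27, 130), (304, 23, 24, 130), (310, 13, 170, 78), (316, 13, 169, 83), (322, 12, 165, 82), (328, 12, 161, 84), (334, 12, 187, 90), (340, 12, 164, 109), (346, 11, 169, 104), (352, 12, 178, 93), (358, 1, 204, 101), (364, 1, 221, 97), (370, 1, 207, 101), (376, 1, 198, 102), (382, 0, 200, 102), (388, 1, 202, 101), (394, 0, 203, 118), (400, 1, 196, 112), (406, 1, 208, 109), (412, 1, 196, 189), (418, 0, 196, 185), (424, 19, 35, 177)]
[(376, 100), (378, 101), (380, 101), (382, 101), (384, 101), (386, 101), (388, 100), (390, 101), (392, 108), (394, 118), (396, 113), (398, 113), (400, 111), (402, 112), (404, 112), (406, 110), (408, 134), (410, 183), (412, 188), (414, 189), (416, 187), (418, 187), (420, 186), (422, 182), (424, 180), (426, 181), (428, 181)]
[(380, 286, 386), (383, 286, 494), (386, 285, 351), (389, 286, 359), (392, 285, 478), (395, 285, 352), (398, 285, 525), (401, 285, 360), (404, 285, 530), (407, 154, 519), (410, 286, 526), (413, 224, 496), (416, 293, 342), (419, 255, 333)]
```

Scaled: -8.6 cm is -0.1075, -7.5 cm is -0.0938.

servo_tool([
  [0,-0.0013,-0.025,0],
  [0,-0.0013,-0.05,0],
  [0,-0.0013,-0.075,0],
  [0,-0.0013,-0.0938,0],
  [0,-0.0013,-0.1075,0],
  [0,-0.0013,-0.1075,0],
  [0,-0.0013,-0.1075,0],
  [0,-0.0013,-0.1075,0],
])

```text
time: 14.52
ee_pos: [0.4714, -0.0902, 0.1593]
tcp_rot: [180.0, -0.1, 14.0]
wrist_force: [-0.8, -0.1, 0.4]
opening: 0.0205
grasp_force: 29.2
```

```bash
python3 - <<'E'
from h import *
from tf import solve
o=get_obs();print(o["ee_pos"].round(4),o["tcp_rot"].round(2),o["wrist_force"].round(1))
th,L,zg,x0=solve([392.5,421,67.])
T=Ro.from_euler("xyz",o["tcp_rot"],degrees=True).as_matrix()
u=T@np.array([-np.sin(th),0,-np.cos(th)]);base=o["ee_pos"]+T@np.array([x0,0,-zg])-L*u
w=np.array([.517,-.078,.087]);y=np.radians(14);ez=np.array([-.5*np.cos(y),-.5*np.sin(y),.866]);ey=np.array([-np.sin(y),np.cos(y),0]);ex=np.cross(ey,ez)
print("base in window frame",[(float((base-w)@e)*1000) for e in(ex,ey,ez)],"angle",np.degrees(np.arccos(u@ez)))
out=[]
for n,(x,yy) in (("side",(265,190)),("top",(265,190))):
    I=camera(n)[:,:,::-1].copy();C=cam(n);cv2.imwrite(f"pics/{n}8.png",I)
    k=5;J=cv2.resize(I[yy:yy+118,x:x+79],(395,590),interpolation=2)
    for a,b,col in((base,base+.075*u,(0,255,0)),(w,w+.05*ez,(255,0,255))):
        p=((proj(C,[a,b])-[x-.5,yy-.5])*k).round().astype(int);cv2.line(J,tuple(map(int,p[0])),tuple(map(int,p[1])),col,1);cv2.circle(J,tuple(map(int,p[0])),4,col,1)
    out.append(J)
cv2.imwrite("pics/final.png",np.hstack(out))
E
```

```text
[ 0.4714 -0.0902  0.1593] [ 1.7997e+02 -6.0000e-02  1.4010e+01] [-0.8 -0.1  0.4]
tilt deg 27.6 L,zg,x0 [ 0.053   0.0186 -0.0021] cost 1.58 [392.6 420.7  68.2] sd deg 1.2 [0.0027 0.0027 0.0016]
base in window frame [0.5942803588121215, -0.8327402352003542, 50.35458735400012] angle 2.350926158750974
```

View pics/final.png

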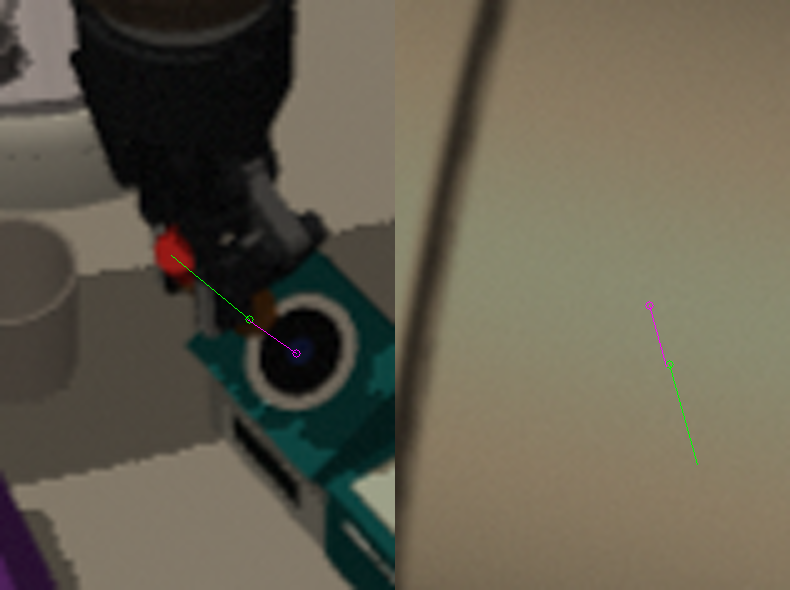

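The side view matches the model. The cap is at (172,252) against a predicted (170,255), the base corner and lens centre agree, and the lamp is still in place. The base sits 50 mm out, about 1 mm off the line of view, with the tilt 2.4° off. I'm handing it in.

```bash
python3 -c "
from workcell import *
o=get_obs();print(o['time'],abs(o['qd']).max(),o['grasp_force']);print(job_done())"
```

```text
14.6167 0.2505874936108472 29.21238746086601
the job is handed in; nothing more can be done
None
```

I handed the job in at 14.6 s, and no verdict came back. By my measurements, the lamp is flush on the reader and released, and the red vial is held about 50 mm out on the line of view, 1 mm off it and about 2.4° off in tilt.

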